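# Test the emergency stop of a crankshaft truing machine and reset it

## Robot

A 6-joint arm with a two-finger parallel gripper is mounted at the origin on the work surface. World frame = base frame: x ahead of the robot, y to its left, z up, the work surface at z = 0. Lengths are in m, angles in degrees, forces in N, time in s.
With the tool pointing down it reaches from about 0.3 to 0.875 m from the base axis. Payload 6.4 kg.
Tool frame: the origin (TCP) lies on the centre line of the jaws, within the pads' length; the fingertips stand 11 mm ahead of it and the grasp point (between the pads) lies 8 mm behind it; z points along the fingers, y is the direction in which the jaws open and shut (so a half turn about z gives the same grasp; the last joint's range is limited). The gripper opens to 88 mm and grips with 3 to 60 N. Pads are 18 mm wide; open, the fingers measure 123 mm over their backs; the gripper's body (75 mm by 187 mm) begins 45 mm behind the grasp point.
Start: joints at [-82.466, 10.359, 92.074, -0, 77.567, -11.82], TCP at [0.191, -0.543, 0.25] pointing down, gripper open.
Joint ranges: [-171.53, 171.53], [-51.25, 118.39], [17.06, 147.69], [-65.23, 245.23], [0, 150.52], [-178.68, 178.68]. Speed limits (degrees/s): [147.25, 147.25, 172.46, 180, 180, 180].

## Interface

Orientations are given as [roll, pitch, yaw] about the fixed x, y, z axes, in that order (R = Rz(yaw) Ry(pitch) Rx(roll)).
In Python, from workcell import r gives the robot as it stands. The module is installed in compiled form; this text tells all that it offers.
- The arm moves only by the tool servo_tool, never from a script. Its argument "rows" is one flat list of numbers, 7 for each row, row after row: the opening in per cent of the stroke, from 0 (shut) to 100 (fully open), then the shift along the tool's x, y, z in m, then the turn, a rotation vector about the tool's x, y, z in degrees. A call has 1 to 12 rows; each row is the pose to reach, as a shift and turn from the pose commanded when the call began, along the tool's axes at that moment; what a row does not reach only later rows make up. A row lasts 1/12 s, in which the tool goes at most 41.7 mm and 7.16 degrees, less where a joint would pass 70% of its speed; a pose out of reach is approached as far as the arm can. A call with a gripper value outside its range is refused whole. The fingers move at their own pace and stop on an object; "squeeze" is the grip in N (left out, the last holds). Time passes only in rows, so rows that repeat a pose let the fingers close. It gives the time, the measured TCP pose, the force and the opening at its end, in the units of the state.
- r.sense(): the state, without advancing time (a new reading comes with each control period).
- r.snapshot(name): name is "side" or "top"; returns a dict with "image" (400x640x3 uint8, red, green, blue), "fov_y" (degrees; the focal length in pixels is half the picture's height over the tangent of half this angle, whatever the lens; pixels are square), "cx", "cy" (the principal point, pixels), "extrinsics" (4x4, takes a point from world to camera coordinates). Camera axes: x right, y down, z forward; pixel columns grow to the right and rows downward; lengths in m; the calibration is good to about 2 mm. A picture is of the moment at which its call begins. There is no depth.
- r.job_done(): hands the job in, once; it reports no verdict.
Trained networks look in a picture, given as the dict that the camera call returned (one of the last four; its "shot" number tells which), for a name from the list of things; names that differ only in an ending like _2 or _b are one class to them, and where a whole thing is asked for, a point or a joint stands for the part that bears it (a point fixed in the world has none). Each returns a list of dicts, best first, with "conf" (0 to 1); they miss things now and then, are a little off and sometimes report something else, mostly with a low value. They report only what shows in the picture. A call takes as long as a camera call. They do not tell look-alikes from the thing itself.
- r.spot_in(picture, query): "extent" ([left, top, width, height] in pixels, round what is visible of it).
The state is a dict: "clock": time; "joints": joint angles; "qvel": joint speeds; "effort": joint torques, N m; "tool_pos": TCP position; "tool_rot": TCP orientation; "wrist_force": force on the tool from outside, world axes, zero at the start; "moment": the same for the moment, N m; "finger_gap": opening from 0.0 (shut) to 1.0 (fully open).
Only numpy, scipy, OpenCV 4.12 (cv2) and the standard library are available. Lean on these libraries where they do the work, as an engineer would, in place of code of your own. Each camera call takes 0.05 s, during which the arm holds its last target.

## Task

Carry out the start-of-shift stop test by pushing only: press the red mushroom stop button down until it latches, then turn it clockwise by pushing on its ears until it springs back up, and after that push the blue reset button fully in and let it come back out. Finish with both buttons out and untouched, and leave the loose parts on the bench (connecting rod, spanner, bearing ring, oil can) where they are: nothing is to be picked up or pushed aside.

Things in the scene. Friction and masses are not known exactly. Their poses are not given: they have to be found in the camera images.
- estop_box: yellow control box fixed to the bench, 110 x 110 mm, 70 mm high, carrying the red mushroom stop button in the middle of its top; a black collar (54 mm across, 4 mm high) surrounds the button's stem. Origin: centre of the box's underside, z up. It never moves in a run.
- stop_top (a point): centre of the top of the red mushroom button, on its vertical axis; 110 mm above the bench when out, sinks when pressed. Cap 44 mm across, 24 mm high. Two ears on opposite sides form a straight bar through it: 90 mm tip to tip, 14 mm wide, from 4 to 22 mm below this point. x axis: along ear A, turns with the cap; z up. White arrows show the clockwise twist.
- ear_a (a point): point inside ear A, 36 mm from the button's axis, half-way up and half-way across the ear (13 mm below the cap's top). Seen from above, push the ear clockwise.
- ear_b (a point): the same point of the opposite ear, ear B.
- estop_press (a joint): how far the mushroom is pushed in (m): 0 = out, 0.010 = bottomed. A spring resists with about 4.5 N at the start and 9 N at the bottom (up to 14 N while the latch is passed). Pushed beyond 0.008 it latches and then rests at about 0.0075 when let go.
- estop_twist (a joint): how far the mushroom is twisted clockwise seen from above (rad): 0 = rest, 0.9 = hard stop. A light spring (0.04 to 0.08 N m) turns it back to 0 when let go. While latched in, twisting beyond about 0.5 to 0.55 frees the latch and the button springs out by itself.
- reset_box: grey control box fixed to the bench, 90 x 90 mm, 60 mm high, with one blue push button in the middle of its top. Origin: centre of the box's underside, z up. It never moves in a run.
- reset_top (a point): centre of the top of the blue reset button (32 mm across, in a black collar 48 mm across and 12 mm high): 82 mm above the bench when out, 22 mm above the box top and 10 mm above the collar.
- reset (a joint): how far the blue button is pushed in (m): 0 = out, 0.006 = fully in; a spring takes about 1.5 N at the start and 5 N at the bottom and brings it back.
- con_rod: bystander: loose steel connecting rod lying on the bench, 172 x 52 mm, 18 mm high. Origin under its middle.
- spanner: bystander: loose steel spanner lying on the bench, under 20 mm high. Origin under its middle.
- bearing: bystander: loose aluminium-coloured bearing ring, 44 mm across, 18 mm high. Origin under its centre.
- oil_can: bystander: loose upright green can, 60 mm across, 130 mm high. Origin under its centre.
There are look-alikes about, which are no part of the job. What is meant by the estop_box is not brown, green or pink, and is the smaller of those in its own colour.

How it is judged (in metres and radians):
On the way, in this order (a step that is already met when the one before it is completed fails the run):
1. the mushroom button is pressed in and latched (value of joint estop_press above 0.0065 m), for 0.3 s.
2. the latched mushroom is twisted clockwise while still in (value of joint estop_twist above 0.35 rad and value of joint estop_press above 0.0055 m).
3. the mushroom has sprung back out (value of joint estop_press below 0.0015 m), for 0.1 s.
4. the blue reset button is pushed fully in (value of joint reset above 0.0045 m), for 0.05 s.
At the end, for the whole second after the job is handed in: The mushroom is out (within 1.5 mm) and turned back (within 0.1 rad), the reset button is out (within 1.5 mm), and the four loose parts are within 20 mm of where they began (value of joint each of estop_press, reset below 0.0015 m and value of joint estop_twist below 0.1 rad and distance of each of con_rod, spanner, bearing, oil_can from where it was at the start of the episode below 0.02 m); the robot touches nothing.
It fails at once if a loose part was picked up, carried or pushed aside (over 20 mm) (distance of any of con_rod, spanner, bearing, oil_can from where it was at the start of the episode above 0.02 m).
It also fails if it takes over 58 s, if anything falls off the work surface, if the arm or the gripper's body presses on something with over 40 N, if the wrist force passes 120 N, or if a joint passes its speed limit or range.

## Working session

There is one attempt and no reset: what is moved stays moved. The work goes in short steps, Python scripts to look and compute and a tool call to move; the robot and the scene stay as the last step left them, time stands still between calls to the robot, and variables do not carry over. Pictures are saved under pics/ and viewed, and the job is handed in when it is done.

Besides the shell and the picture viewer there is one more tool, called after "Request:" as name(argument=value, ...) on one line, values as JSON. servo_tool: Moves the arm, as the interface text tells. Its arguments: {"type":"object","properties":{"rows":{"type":"array","items":{"type":"number"}},"squeeze":{"type":"number"}},"required":["rows"]}

```bash
mkdir -p pics; cat > h.py <<'E'
import numpy as np, cv2, pickle
from workcell import r
def snap(n,f):
    s=r.snapshot(n); cv2.imwrite('pics/'+f,s['image'][:,:,::-1]); pickle.dump(s,open('pics/'+f+'.pkl','wb')); return s
def K(s):
    f=200/np.tan(np.radians(s['fov_y']/2)); return f
def proj(s,p):
    E=np.array(s['extrinsics']); c=E[:3,:3]@np.array(p,float)+E[:3,3]; f=K(s); return np.array([s['cx']+f*c[0]/c[2], s['cy']+f*c[1]/c[2]])
def unp(s,u,v,z):
    E=np.array(s['extrinsics']); f=K(s); d=E[:3,:3].T@np.array([(u-s['cx'])/f,(v-s['cy'])/f,1]); o=-E[:3,:3].T@E[:3,3]
    return o+d*(z-o[2])/d[2]
E
python3 - <<'E'
from h import *
for n in ('top','side'):
    s=snap(n,n+'0.png'); print(n,s['fov_y'],s['cx'],s['cy'],{k for k in s}); print(np.round(s['extrinsics'],3).tolist())
    for q in ('estop_box','stop_top','ear_a','reset_box','reset_top','oil_can','con_rod','spanner','bearing'):
        print(q,[(np.round(d['extent']).tolist(),round(d['conf'],2)) for d in r.spot_in(s,q)])
print(r.sense())
E
```

```text
top 48.13481430760374 333.56493944412875 193.3846418570207 {'shot', 'cy', 'extrinsics', 'image', 'fov_y', 'cx'}
[[0.028, -0.999, -0.019, -0.063], [-0.991, -0.025, -0.131, 0.515], [0.131, 0.022, -0.991, 1.558], [0.0, 0.0, 0.0, 1.0]]
estop_box [([458.0, 227.0, 66.0, 57.0], 0.91), ([355.0, 189.0, 39.0, 40.0], 0.84), ([375.0, 135.0, 36.0, 35.0], 0.83), ([320.0, 140.0, 36.0, 37.0], 0.77), ([390.0, 236.0, 54.0, 57.0], 0.74), ([370.0, 193.0, 13.0, 23.0], 0.43)]
stop_top [([412.0, 246.0, 16.0, 38.0], 0.95), ([485.0, 237.0, 28.0, 32.0], 0.59), ([385.0, 134.0, 18.0, 27.0], 0.54), ([328.0, 142.0, 17.0, 26.0], 0.53), ([372.0, 195.0, 11.0, 24.0], 0.45), ([264.0, 196.0, 10.0, 11.0], 0.32)]
ear_a [([485.0, 236.0, 23.0, 36.0], 0.87), ([389.0, 139.0, 12.0, 21.0], 0.71), ([329.0, 142.0, 15.0, 27.0], 0.71), ([370.0, 193.0, 13.0, 25.0], 0.7), ([407.0, 243.0, 23.0, 41.0], 0.57)]
reset_box [([254.0, 187.0, 34.0, 30.0], 0.63)]
reset_top [([263.0, 195.0, 10.0, 16.0], 0.39)]
oil_can [([448.0, 162.0, 22.0, 19.0], 0.79), ([308.0, 210.0, 12.0, 10.0], 0.4)]
con_rod [([296.0, 113.0, 17.0, 43.0], 0.74)]
spanner [(
[... 1077 characters left out ...]
ing [([290.0, 210.0, 16.0, 13.0], 0.61)]
{'clock': 1.0, 'joints': array([-8.24673370e+01,  1.03577993e+01,  9.20746606e+01, -5.78375042e-04,
        7.75683261e+01, -1.18208771e+01]), 'qvel': array([ 0.04396325,  0.00362203,  0.06302011,  0.14825744, -0.05445829,
       -0.04046408]), 'effort': array([ 1.01120109e-03, -4.33838618e+01, -3.42175484e+01,  7.03080534e-02,
        3.07671865e-02,  4.64831501e-06]), 'tool_pos': array([ 0.19056001, -0.54251087,  0.24972411]), 'tool_rot': array([-1.79999115e+02,  3.91831424e-04,  1.93536646e+01]), 'wrist_force': array([-0.08173115, -0.28076981, -0.15293414]), 'moment': array([-0.00683057,  0.01910629, -0.05777612]), 'finger_gap': 0.9948039910010409}
```

View pics/top0.png

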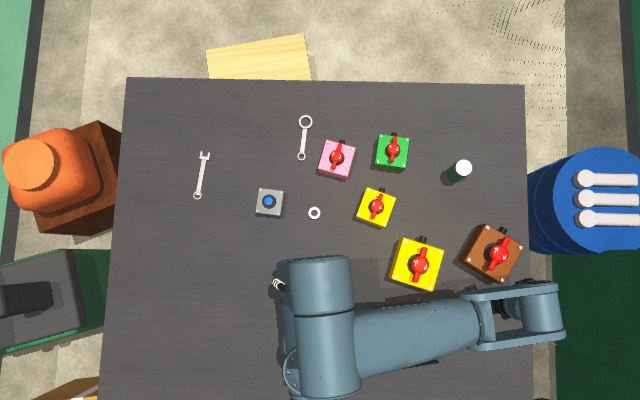

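View pics/side0.png

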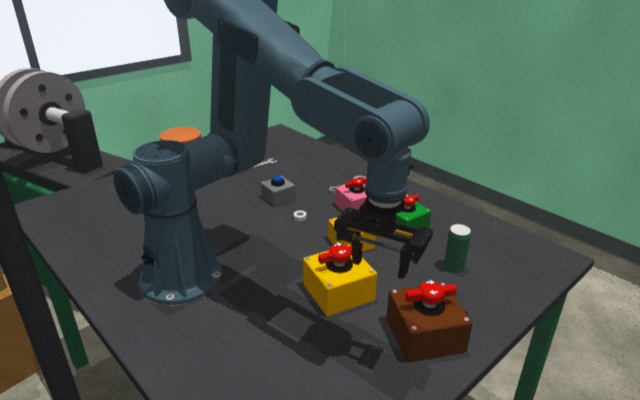

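Five boxes with red mushrooms can be mistaken for the estop_box. In the top view they are pink (337,158), green (393,151), small yellow (376,207), large yellow (417,264) and brown (494,253). I choose the small yellow one at (376,207). The reset box, the only grey one, is at (269,201).

```bash
python3 - <<'E'
from h import *
s=pickle.load(open('pics/top0.png.pkl','rb'))
im=s['image'][:,:,::-1]
a=cv2.resize(im[178:238,345:405],None,fx=6.5,fy=6.5,interpolation=cv2.INTER_CUBIC)
b=cv2.resize(im[178:238,240:300],None,fx=6.5,fy=6.5,interpolation=cv2.INTER_CUBIC)
cv2.imwrite('pics/crop0.png',np.hstack([a,b]))
hsv=cv2.cvtColor(im,cv2.COLOR_BGR2HSV)
def big(m,x0,y0,x1,y1):
    k=np.zeros_like(m);k[y0:y1,x0:x1]=m[y0:y1,x0:x1];return k
red=big(((hsv[...,0]<8)|(hsv[...,0]>172)).astype(np.uint8)*(hsv[...,1]>150)*(hsv[...,2]>90),345,178,405,238)
blue=big(((hsv[...,0]>95)&(hsv[...,0]<130)).astype(np.uint8)*(hsv[...,1]>150)*(hsv[...,2]>60),240,178,300,238)
for m,z in((red,.1),(blue,.08)):
    y,x=np.nonzero(m); print(len(x),x.mean(),y.mean(),unp(s,x.mean(),y.mean(),z))
    print(cv2.minAreaRect(np.stack([x,y],1).astype(np.float32)))
for z in (0.07,):
  for c in ([355,189],): pass
print(proj(s,[.5,0,0]),proj(s,[.5,.1,0]))
E
```

```text
162 376.4012345679012 205.85802469135803 [ 0.46923056 -0.1970312   0.1       ]
((377.0, 205.5), (12.0, 23.0), 0.0)
62 268.0483870967742 200.6290322580645 [0.47989975 0.17492248 0.08      ]
((268.0, 201.0), (8.0, 8.0), 90.0)
[319.98787446 198.88822287] [292.47315511 198.19355419]
```

View pics/crop0.png

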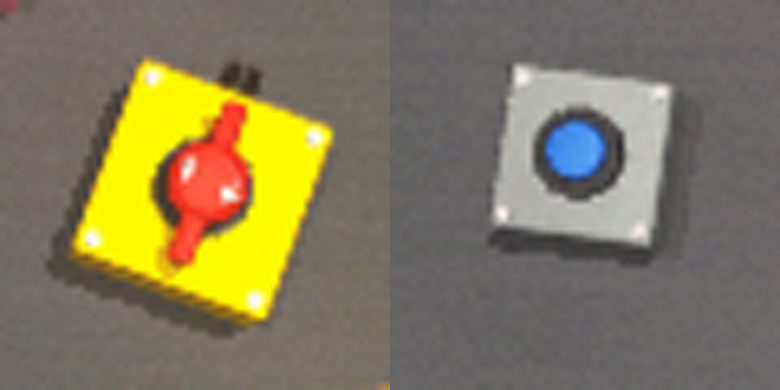

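```bash
cat > fit.py <<'E'
from h import *
from scipy.optimize import minimize
def fit(s,mask,x0,half,zlo,zhi,roi):
    # silhouette of a square block against a mask, both supersampled x8
    a,b,c,d=roi; S=8
    M=cv2.resize(mask[b:d,a:c].astype(np.float32),None,fx=S,fy=S,interpolation=cv2.INTER_LINEAR)>.5
    def cost(p):
        x,y,t=p; R=np.array([[np.cos(t),-np.sin(t)],[np.sin(t),np.cos(t)]])
        P=[proj(s,[*(np.array([x,y])+R@np.array([i*half,j*half])),z]) for i in(-1,1) for j in(-1,1) for z in (zlo,zhi)]
        P=(np.array(P)-[a,b]+.5)*S-.5
        h=cv2.convexHull(np.round(P*16).astype(np.int32)); m=np.zeros(M.shape,np.uint8); cv2.fillConvexPoly(m,h,1,shift=4)
        return (m.astype(bool)^M).sum()
    best=None
    for dt in (-.1,0,.1):
        o=minimize(cost,np.array(x0)+[0,0,dt],method='Nelder-Mead',options=dict(initial_simplex=np.array(x0)+[0,0,dt]+np.array([[0,0,0],[.01,0,0],[0,.01,0],[0,0,.1]])))
        if best is None or o.fun<best.fun: best=o
    return best.x,best.fun/M.sum()
E
python3 - <<'E'
from fit import *
s=pickle.load(open('pics/top0.png.pkl','rb'))
im=s['image'][:,:,::-1]; hsv=cv2.cvtColor(im,cv2.COLOR_BGR2HSV)
def closed(m):
    cs,_=cv2.findContours(m.astype(np.uint8),cv2.RETR_EXTERNAL,cv2.CHAIN_APPROX_NONE); c=max(cs,key=cv2.contourArea); o=np.zeros(m.shape,np.uint8); cv2.drawContours(o,[c],-1,1,-1); return o
roi=(345,178,405,238)
k=np.zeros(hsv.shape[:2],bool);k[178:238,345:405]=1
y=closed((hsv[...,0]>15)&(hsv[...,0]<35)&(hsv[...,1]>120)&(hsv[...,2]>60)&k)
p,f=fit(s,y,[.465,-.195,-.35],.055,0,.07,roi); print('estop',p,np.degrees(p[2]),f)
k=np.zeros(hsv.shape[:2],bool);k[178:238,240:300]=1
g=closed((im.min(2)>95)&k); print(g.sum())
p2,f=fit(s,g,[.48,.175,.1],.045,.0,.06,(240,178,300,238)); print('reset',p2,np.degrees(p2[2]),f)
print('proj stop_top',proj(s,[p[0],p[1],.11]),'reset top',proj(s,[p2[0],p2[1],.082]))
for sg in(-1,1): print(proj(s,[p[0]+sg*.045*np.cos(p[2]),p[1]+sg*.045*np.sin(p[2]),.1]))
E
```

```text
estop [ 0.47048822 -0.19741905 -0.3330221 ] -19.080760723007568 0.02708309323498905
3588
reset [0.49452448 0.22867779 0.17792196] 10.194177122494418 0.7844407299066722
proj stop_top [376.7492802  205.18055458] reset top [252.64348362 195.96230821]
[371.96464282 217.91700143]
[381.04712888 193.15149541]
```

The crop at (376,206) shows a yellow box about 110 mm wide, with a red cap and a bar at about -19°. The fit puts its centre at (0.470, -0.197). I'll move above it with the fingers closing.

Request:
servo_tool(rows=[0, 0.378, -0.233, 0, 0, 0, -80, 0, 0.378, -0.233, 0, 0, 0, -80, 0, 0.378, -0.233, 0, 0, 0, -80, 0, 0.378, -0.233, 0, 0, 0, -80, 0, 0.378, -0.233, 0, 0, 0, -80, 0, 0.378, -0.233, 0, 0, 0, -80, 0, 0.378, -0.233, 0, 0, 0, -80, 0, 0.378, -0.233, 0, 0, 0, -80, 0, 0.378, -0.233, 0, 0, 0, -80, 0, 0.378, -0.233, 0, 0, 0, -80, 0, 0.378, -0.233, 0, 0, 0, -80, 0, 0.378, -0.233, 0, 0, 0, -80])

```text
clock: 2.0
tool_pos: [0.4723, -0.1934, 0.2499]
tool_rot: [179.9, -0.1, 100.0]
wrist_force: [-0.3, 0.4, -0.4]
finger_gap: 0.112
```

Request:
servo_tool(rows=[0, 0, 0, 0.03, 0, 0, -7, 0, 0, 0, 0.06, 0, 0, -14, 0, 0, 0, 0.09, 0, 0, -21, 0, 0, 0, 0.11, 0, 0, -26, 0, 0, 0, 0.11, 0, 0, -26, 0, 0, 0, 0.11, 0, 0, -26, 0, 0, 0, 0.11, 0, 0, -26])

```text
clock: 2.58
tool_pos: [0.4706, -0.1984, 0.1411]
tool_rot: [180.0, 0.1, 125.1]
wrist_force: [-0.0, 0.1, 0.2]
finger_gap: 0.005
```

```bash
python3 - <<'E'
from h import *
st=r.sense(); print(st['tool_pos'],st['tool_rot'],st['joints'],st['finger_gap'],st['clock'])
s=snap('side','side1.png')
im=s['image'][:,:,::-1].copy()
print(proj(s,[.4705,-.1974,.11]))
for p in ([.4705,-.1974,.11],[*st['tool_pos'][:2],st['tool_pos'][2]-.011],[.480,.1745,.082]):
    u=proj(s,p); print(u); cv2.circle(im,tuple(int(v) for v in u),1,(255,255,0),-1)
a=cv2.resize(im[130:270,230:430],None,fx=4,fy=4,interpolation=cv2.INTER_CUBIC);cv2.imwrite('pics/c1.png',a)
E
```

```text
[ 0.47059291 -0.19836272  0.1411214 ] [1.79969783e+02 1.02280186e-01 1.25148667e+02] [-3.61901419e+01  9.52846390e+00  1.06683585e+02 -4.57274451e-03
  6.36813800e+01 -7.13368127e+01] 0.005449578832650728 2.5833
[352.26607502 211.31606609]
[352.26607502 211.31606609]
[352.76594932 205.62191875]
[277.57189046 176.78047641]
```

View pics/c1.png

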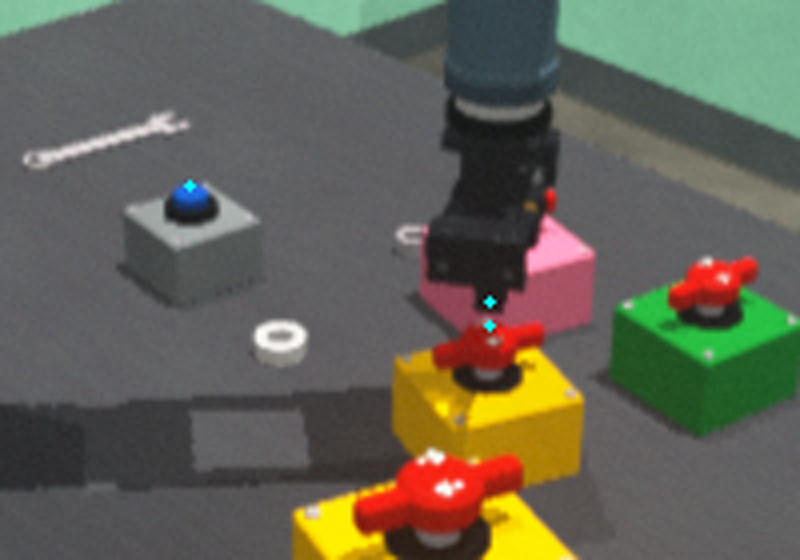

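The side crop shows the fingertip centred over the small yellow box's cap. The predicted points for both button tops lie on the buttons. Now the press.

Request:
servo_tool(rows=[0, 0, 0, 0.012, 0, 0, 0, 0, 0, 0, 0.019, 0, 0, 0, 0, 0, 0, 0.024, 0, 0, 0, 0, 0, 0, 0.029, 0, 0, 0, 0, 0, 0, 0.031, 0, 0, 0, 0, 0, 0, 0.031, 0, 0, 0, 0, 0, 0, 0.031, 0, 0, 0, 0, 0, 0, 0.031, 0, 0, 0])

```text
clock: 3.3
tool_pos: [0.4712, -0.1984, 0.111]
tool_rot: [180.0, 0.2, 125.3]
wrist_force: [-2.1, 0.7, 10.0]
finger_gap: 0.005
```

Request:
servo_tool(rows=[0, 0, 0, 0.001, 0, 0, 0, 0, 0, 0, 0.001, 0, 0, 0, 0, 0, 0, 0.001, 0, 0, 0])

```text
clock: 3.55
tool_pos: [0.4714, -0.1985, 0.1108]
tool_rot: [179.9, 0.2, 125.3]
wrist_force: [-4.7, 2.0, 16.7]
finger_gap: 0.002
```

Bottomed out: the force climbs steeply for little travel. I'll lift and look to confirm the latch.

Request:
servo_tool(rows=[0, 0, 0, -0.01, 0, 0, 0, 0, 0, 0, -0.03, 0, 0, 0, 66, 0, 0, -0.04, 0, 0, 0, 66, 0, 0, -0.04, 0, 0, 0, 66, 0, 0, -0.04, 0, 0, 0, 66, 0, 0, -0.04, 0, 0, 0, 66, 0, 0, -0.04, 0, 0, 0, 66, 0, 0, -0.04, 0, 0, 0])

```text
clock: 4.22
tool_pos: [0.4695, -0.1971, 0.1467]
tool_rot: [-180.0, -0.1, 125.3]
wrist_force: [-0.9, -0.3, 0.1]
finger_gap: 0.435
```

```bash
python3 - <<'E'
from h import *
st=r.sense(); print(st['tool_pos'],st['tool_rot'],st['joints'],st['finger_gap'],st['clock'],st['wrist_force'])
s=snap('side','side2.png')
im=s['image'][:,:,::-1].copy()
a=cv2.resize(im[130:270,230:430],None,fx=4,fy=4,interpolation=cv2.INTER_CUBIC);cv2.imwrite('pics/c2.png',a)
E
```

```text
[ 0.46945351 -0.19706257  0.14672539] [-1.79966794e+02 -9.81774891e-02  1.25345872e+02] [-3.61488722e+01  8.99763273e+00  1.06547936e+02 -3.63604965e-04
  6.45580718e+01 -7.14946160e+01] 0.43458561783339666 4.2167 [-0.93284127 -0.3090075   0.06723716]
```

View pics/c2.png

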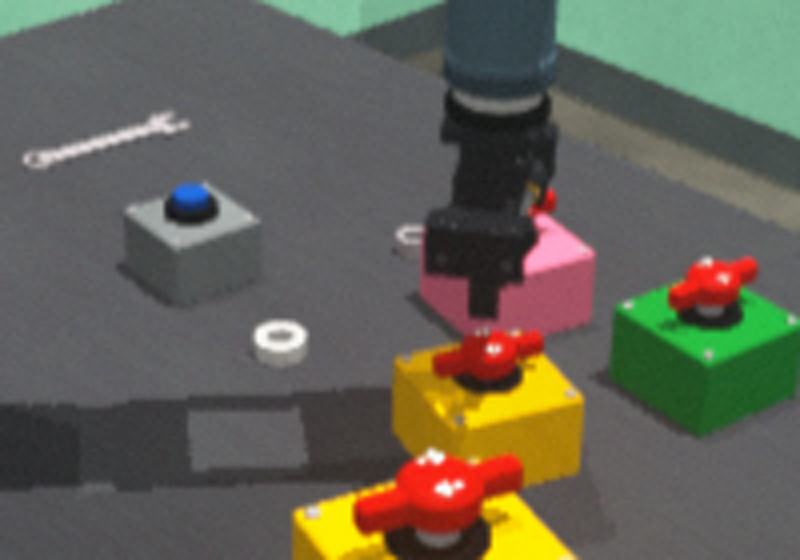

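The cap sits visibly lower with no contact, at about (490,355) in the crop against 345 before, so it is latched. I'll open the fingers further, then go down around the cap.

Request:
servo_tool(rows=[66, 0, 0, 0, 0, 0, 0, 66, 0, 0, 0, 0, 0, 0, 66, 0, 0, 0, 0, 0, 0, 66, 0, 0, 0, 0, 0, 0, 66, 0, 0, 0, 0, 0, 0, 66, 0, 0, 0, 0, 0, 0])

```text
clock: 4.77
tool_pos: [0.47, -0.1974, 0.1477]
tool_rot: [180.0, 0.0, 125.4]
wrist_force: [-0.1, 0.8, -1.1]
finger_gap: 0.662
```

Request:
servo_tool(rows=[66, 0, 0, 0.02, 0, 0, 0, 66, 0, 0, 0.04, 0, 0, 0, 66, 0, 0, 0.053, 0, 0, 0, 66, 0, 0, 0.053, 0, 0, 0, 66, 0, 0, 0.053, 0, 0, 0, 66, 0, 0, 0.053, 0, 0, 0])

```text
clock: 5.27
tool_pos: [0.4705, -0.1978, 0.0956]
tool_rot: [180.0, 0.1, 125.4]
wrist_force: [-0.5, 0.8, 0.8]
finger_gap: 0.659
```

Request:
servo_tool(rows=[66, 0, 0, 0, 0, 0, 5, 66, 0, 0, 0, 0, 0, 10, 66, 0, 0, 0, 0, 0, 15, 66, 0, 0, 0, 0, 0, 20, 66, 0, 0, 0, 0, 0, 24, 66, 0, 0, 0, 0, 0, 28, 66, 0, 0, 0, 0, 0, 32, 66, 0, 0, 0, 0, 0, 36, 66, 0, 0, 0, 0, 0, 40, 66, 0, 0, 0, 0, 0, 44, 66, 0, 0, 0, 0, 0, 44, 66, 0, 0, 0, 0, 0, 44])

```text
clock: 6.27
tool_pos: [0.4707, -0.1981, 0.096]
tool_rot: [179.9, 0.1, 81.5]
wrist_force: [0.0, -1.3, -0.2]
finger_gap: 0.66
```

```bash
python3 - <<'E'
from h import *
st=r.sense(); print(st['tool_rot'],st['joints'],st['clock'],st['wrist_force'],st['moment'])
s=snap('side','side3.png')
im=s['image'][:,:,::-1].copy()
a=cv2.resize(im[150:260,280:420],None,fx=5,fy=5,interpolation=cv2.INTER_CUBIC);cv2.imwrite('pics/c3.png',a)
E
```

```text
[1.79884273e+02 7.17325548e-02 8.14684764e+01] [-3.61546468e+01  1.36196981e+01  1.08040347e+02 -1.16465402e-02
  5.82041598e+01 -2.76170708e+01] 6.2667 [ 0.04563618 -1.30189719 -0.16443932] [-0.25494062  0.10617658  0.08347071]
```

View pics/c3.png

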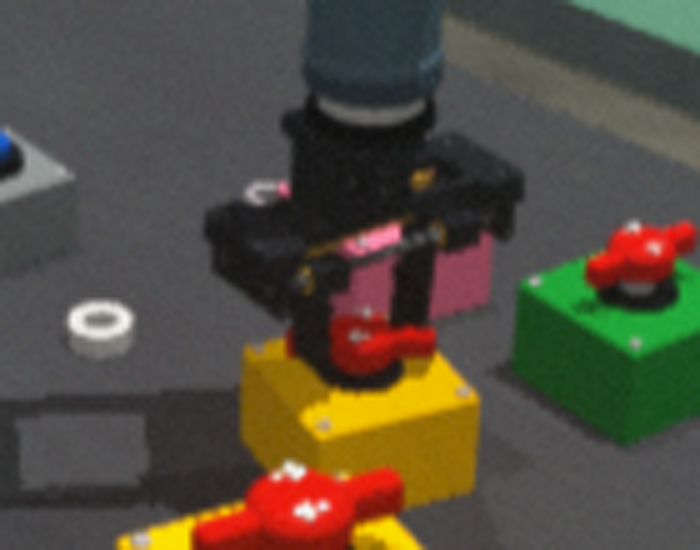

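Both fingers are against the ears and the bar has turned only part of the way, with the button still in. I'll twist further.

Request:
servo_tool(rows=[66, 0, 0, 0, 0, 0, 3, 66, 0, 0, 0, 0, 0, 6, 66, 0, 0, 0, 0, 0, 9, 66, 0, 0, 0, 0, 0, 12, 66, 0, 0, 0, 0, 0, 15, 66, 0, 0, 0, 0, 0, 18, 66, 0, 0, 0, 0, 0, 18, 66, 0, 0, 0, 0, 0, 18])

```text
clock: 6.98
tool_pos: [0.4701, -0.1976, 0.095]
tool_rot: [180.0, 0.0, 63.5]
wrist_force: [-1.0, -1.9, 0.8]
finger_gap: 0.661
```

```bash
python3 - <<'E'
from h import *
st=r.sense(); print(st['tool_rot'],st['joints'],st['clock'],st['wrist_force'],st['moment'])
s=snap('side','side4.png')
im=s['image'][:,:,::-1].copy()
a=cv2.resize(im[150:260,280:420],None,fx=5,fy=5,interpolation=cv2.INTER_CUBIC);cv2.imwrite('pics/c4.png',a)
E
```

```text
[1.79982124e+02 1.85924620e-02 6.35134605e+01] [-3.61483580e+01  1.36884248e+01  1.08094499e+02 -1.80366068e-02
  5.81963351e+01 -9.65231870e+00] 6.9833 [-1.01665903 -1.89747477  0.81520919] [-0.32551614  0.10777539  0.06473997]
```

View pics/c4.png

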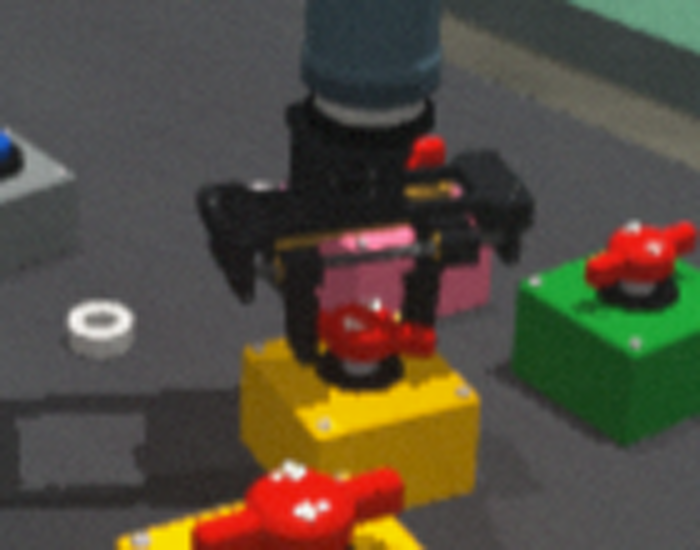

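The stem shows again, so the button has sprung out. I'll turn back to let it unwind, then lift.

Request:
servo_tool(rows=[66, 0, 0, 0, 0, 0, -7, 66, 0, 0, 0, 0, 0, -14, 66, 0, 0, 0, 0, 0, -21, 66, 0, 0, 0, 0, 0, -28, 66, 0, 0, 0, 0, 0, -35, 66, 0, 0, 0, 0, 0, -42, 66, 0, 0, 0, 0, 0, -49, 66, 0, 0, 0, 0, 0, -56, 66, 0, 0, 0, 0, 0, -58, 66, 0, 0, 0, 0, 0, -58])

```text
clock: 7.87
tool_pos: [0.47, -0.1969, 0.0946]
tool_rot: [180.0, -0.0, 121.5]
wrist_force: [-0.8, -0.7, 0.1]
finger_gap: 0.662
```

Request:
servo_tool(rows=[66, 0, 0, -0.03, 0, 0, 0, 66, 0, 0, -0.06, 0, 0, 0, 66, 0, 0, -0.09, 0, 0, 0, 0, 0, 0, -0.09, 0, 0, 0, 0, 0, 0, -0.09, 0, 0, 0, 0, 0, 0, -0.09, 0, 0, 0])

```text
clock: 8.37
tool_pos: [0.4696, -0.1969, 0.184]
tool_rot: [-180.0, -0.1, 121.3]
wrist_force: [0.0, 0.1, -0.2]
finger_gap: 0.46
```

```bash
python3 - <<'E'
from h import *
st=r.sense(); print(st['tool_pos'],st['tool_rot'],st['joints'],st['clock'],st['wrist_force'],st['finger_gap'])
s=snap('side','side5.png')
im=s['image'][:,:,::-1].copy()
a=cv2.resize(im[150:260,280:420],None,fx=5,fy=5,interpolation=cv2.INTER_CUBIC);cv2.imwrite('pics/c5.png',a)
E
```

```text
[ 0.46962387 -0.19693446  0.1840391 ] [-1.79994794e+02 -5.42852406e-02  1.21344686e+02] [-3.61351778e+01  6.05939869e+00  1.04996344e+02  1.71197026e-02
  6.89963975e+01 -6.74860099e+01] 8.3667 [ 0.01907752  0.12823809 -0.16822798] 0.4603371858559838
```

View pics/c5.png

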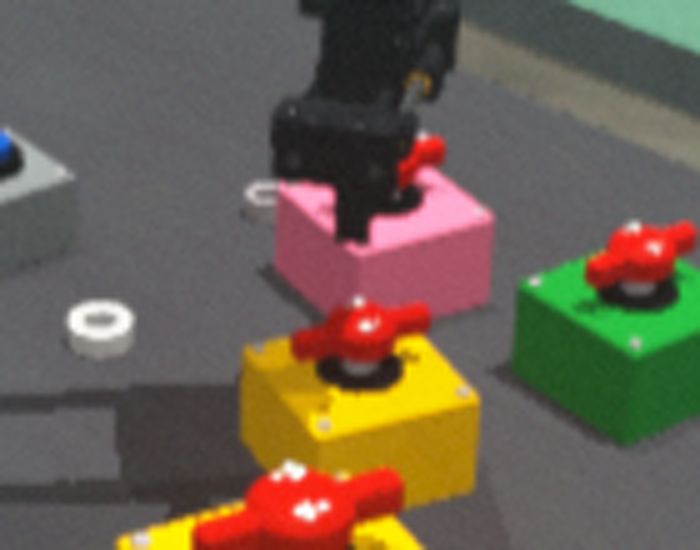

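The mushroom is out and its bar is back at its original angle. Next the reset button.

Request:
servo_tool(rows=[0, 0.312, 0.202, 0, 0, 0, 0, 0, 0.312, 0.202, 0, 0, 0, 0, 0, 0.312, 0.202, 0, 0, 0, 0, 0, 0.312, 0.202, 0, 0, 0, 0, 0, 0.312, 0.202, 0, 0, 0, 0, 0, 0.312, 0.202, 0, 0, 0, 0, 0, 0.312, 0.202, 0, 0, 0, 0, 0, 0.312, 0.202, 0, 0, 0, 0, 0, 0.312, 0.202, 0, 0, 0, 0, 0, 0.312, 0.202, 0, 0, 0, 0, 0, 0.312, 0.202, 0, 0, 0, 0, 0, 0.312, 0.202, 0, 0, 0, 0])

```text
clock: 9.42
tool_pos: [0.4792, 0.1739, 0.1832]
tool_rot: [-179.8, -0.0, 121.4]
wrist_force: [0.9, -0.8, 0.1]
finger_gap: 0.007
```

Request:
servo_tool(rows=[0, 0, 0, 0.03, 0, 0, 0, 0, 0, 0, 0.06, 0, 0, 0, 0, 0, 0, 0.075, 0, 0, 0, 0, 0, 0, 0.075, 0, 0, 0, 0, 0, 0, 0.075, 0, 0, 0])

```text
clock: 9.83
tool_pos: [0.4795, 0.1725, 0.1088]
tool_rot: [-179.8, -0.1, 121.2]
wrist_force: [-0.0, -0.0, 0.4]
finger_gap: 0.007
```

```bash
python3 - <<'E'
from h import *
st=r.sense(); print(st['tool_pos'],st['clock'],st['wrist_force'],st['finger_gap'])
s=snap('side','side6.png')
im=s['image'][:,:,::-1].copy()
a=cv2.resize(im[110:240,210:350],None,fx=4.5,fy=4.5,interpolation=cv2.INTER_CUBIC);cv2.imwrite('pics/c6.png',a)
E
```

```text
[0.47952978 0.17253118 0.10880012] 9.8333 [-0.03266173 -0.01783833  0.3977359 ] 0.006578197918700323
```

View pics/c6.png

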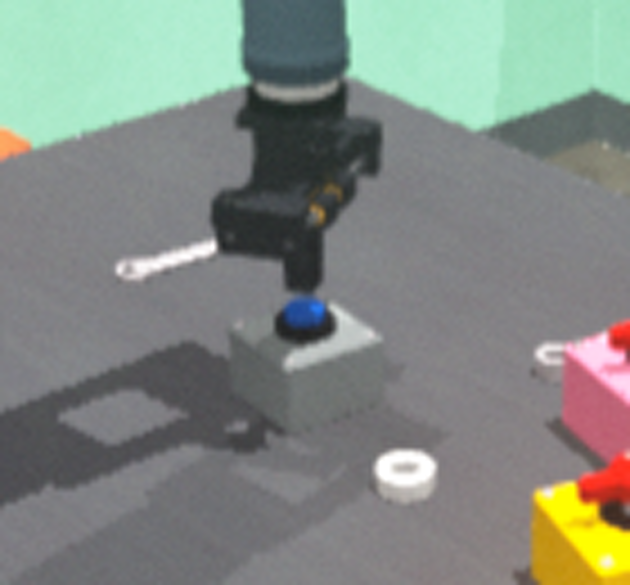

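The fingertip is centred just above the blue button at (303,310) in the crop. Now I push it in.

Request:
servo_tool(rows=[0, 0, 0, 0.012, 0, 0, 0, 0, 0, 0, 0.017, 0, 0, 0, 0, 0, 0, 0.021, 0, 0, 0, 0, 0, 0, 0.0225, 0, 0, 0, 0, 0, 0, 0.0225, 0, 0, 0, 0, 0, 0, 0.0225, 0, 0, 0, 0, 0, 0, 0.0225, 0, 0, 0])

```text
clock: 10.47
tool_pos: [0.481, 0.174, 0.0881]
tool_rot: [179.9, 0.1, 121.4]
wrist_force: [1.4, -1.9, 3.8]
finger_gap: 0.008
```

Request:
servo_tool(rows=[0, 0, 0, 0.001, 0, 0, 0, 0, 0, 0, 0.002, 0, 0, 0, 0, 0, 0, 0.002, 0, 0, 0, 0, 0, 0, 0.002, 0, 0, 0])

```text
clock: 10.8
tool_pos: [0.4811, 0.1741, 0.0872]
tool_rot: [179.9, 0.1, 121.4]
wrist_force: [-3.8, -4.5, 18.9]
finger_gap: 0.011
```

Bottomed at 18.9 N, well above the 5 N spring. I'll retract.

Request:
servo_tool(rows=[0, 0, 0, -0.01, 0, 0, 0, 0, 0, 0, -0.04, 0, 0, 0, 0, 0, 0, -0.08, 0, 0, 0, 0, 0, 0, -0.12, 0, 0, 0, 0, 0, 0, -0.15, 0, 0, 0, 0, 0, 0, -0.15, 0, 0, 0, 0, 0, 0, -0.15, 0, 0, 0, 0, 0, 0, -0.15, 0, 0, 0])

```text
clock: 11.47
tool_pos: [0.4792, 0.1744, 0.2341]
tool_rot: [-179.9, -0.1, 121.4]
wrist_force: [-1.3, 0.1, -0.4]
finger_gap: 0.008
```

```bash
python3 - <<'E'
from h import *
st=r.sense(); print(st['tool_pos'],st['clock'],st['wrist_force'])
s=snap('side','side7.png')
s0=pickle.load(open('pics/side0.png.pkl','rb')); s1=pickle.load(open('pics/side1.png.pkl','rb'))
c=lambda q:cv2.resize(q['image'][140:270,250:400,::-1],None,fx=2.6,fy=2.6,interpolation=cv2.INTER_CUBIC)
cv2.imwrite('pics/c7.png',np.hstack([c(s1),c(s)]))
def centr(q,col,roi):
    h=cv2.cvtColor(q['image'],cv2.COLOR_RGB2HSV); a,b,e,d=roi; h=h[b:d,a:e]
    m=(h[...,1]>140)&((h[...,0]<8)|(h[...,0]>172) if col=='r' else (h[...,0]>100)&(h[...,0]<130)&(h[...,2]>60))
    y,x=np.nonzero(m); return len(x),x.mean()+a,y.mean()+b,y.min()+b
s5=pickle.load(open('pics/side2.png.pkl','rb'))
print('red before/latched/now',centr(s1,'r',(335,209,370,230)),centr(s5,'r',(335,209,370,230)),centr(s,'r',(335,209,370,230)))
print('blue before/now',centr(s1,'b',(262,170,292,192)),centr(s,'b',(262,170,292,192)))
E
```

```text
[0.47922273 0.17438196 0.23410788] 11.4667 [-1.29176262  0.10704479 -0.3811674 ]
red before/latched/now (231, np.float64(351.7878787878788), np.float64(215.65800865800867), np.int64(210)) (223, np.float64(352.06726457399105), np.float64(218.20627802690584), np.int64(212)) (219, np.float64(351.6849315068493), np.float64(215.675799086758), np.int64(210))
blue before/now (51, np.float64(277.03921568627453), np.float64(178.98039215686273), np.int64(176)) (49, np.float64(277.0), np.float64(179.0), np.int64(176))
```

View pics/c7.png

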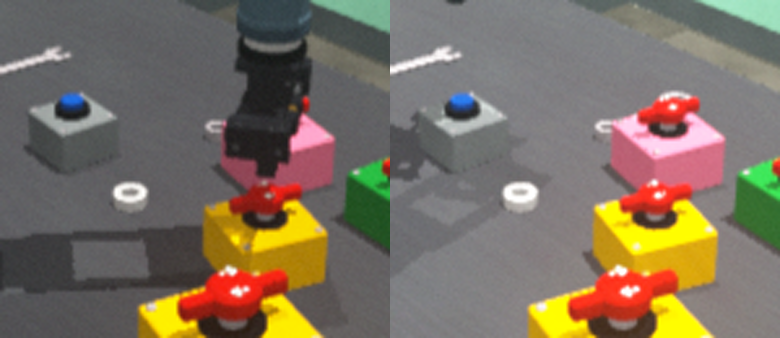

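Both buttons are back at their original pixels, the loose parts in this crop (spanner, ring, part of the rod) haven't moved, and the arm is clear.

```bash
python3 -c "
from workcell import r
print(r.job_done())"
```

```text
the job is handed in; nothing more can be done
None
```

I ran the stop test on the smaller yellow box and handed the job in at about 11.5 s of the 58 s allowed. No verdict is reported.

- **Stop button:** I pressed it with closed fingers until it bottomed at 16.7 N. With the arm lifted off, the cap sat about 2.5 px lower in the side view, so it had latched. I then twisted it clockwise with the open fingers on both ears. It sprang out, and I turned back before lifting.
- **Reset button:** I pushed it in until it bottomed at 18.9 N, then released it.
- **Last checks:** In the final side view, both buttons were within 0.1 px of their starting positions, and the mushroom's bar was back at its original angle. The spanner, bearing ring and visible part of the connecting rod looked unmoved, and the wrist force was near zero with the arm 0.23 m up.
- **Not checked:** The oil can was outside the last crop and I did not check it again, though the arm never came near it. I judged the button and twist positions only from pictures and forces. An attempted outline fit of the reset box failed, so I used the centre of the blue button instead, and the push confirmed it.

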